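# Load the one-nest crimping die into the carrier

## Robot

A 6-joint arm with a two-finger parallel gripper is mounted at the origin on a cart in front of the work surface, level with it; the furniture and walls round the work are solid. World frame = base frame: x ahead of the robot, y to its left, z up, the work surface at z = 0. Lengths are in m, angles in degrees, forces in N, time in s.
With the tool pointing down it reaches from about 0.25 to 0.725 m from the base axis. Payload 9.7 kg.
Tool frame: the origin (TCP) lies on the centre line of the jaws, within the pads' length; the fingertips stand 22 mm ahead of it and the grasp point (between the pads) lies 3 mm ahead of it; z points along the fingers, y is the direction in which the jaws open and shut (so a half turn about z gives the same grasp; the last joint's range is limited). The gripper opens to 85 mm and grips with 20 to 120 N. Pads are 22 mm wide; open, the fingers measure 114 mm over their backs; the gripper's body (76 mm by 85 mm) begins 54 mm behind the grasp point. The pads swing forward as they close: fully open they stand 13 mm farther back than shut.
Start: joints at [-46.295, 4.979, 10.078, 95.1, 0, 90], TCP at [0.38, -0.398, 0.253] pointing down, gripper open.
Joint ranges: [-179.16, 179.16], [-48.56, 103.87], [-65.8, 70.77], [-126.05, 130.52], [-82.76, 87.17], [-180, 180]. Speed limits (degrees/s): [127.2, 127.2, 147.25, 180, 180, 180].

## Interface

Orientations are given as [roll, pitch, yaw] about the fixed x, y, z axes, in that order (R = Rz(yaw) Ry(pitch) Rx(roll)).
In Python, from workcell import monitor, eyes, job gives the robot as it stands. The module is installed in compiled form; this text tells all that it offers.
- The arm moves only by the tool drive_tool, never from a script. Its argument "plan" is a list of rows, each a list of 3 entries, a list of its own where there are three numbers: the opening, from 0 (shut) to 1 (fully open), then the shift along the world's x, y, z in m, then the turn about the world's z in degrees. In form: [[gripper, [x, y, z], yaw], ...]. A call has 1 to 10 rows; each row shifts and turns the commanded pose from where the row before left it; what a row does not reach is not made up. A row lasts 1/8 s, in which the tool goes at most 62.5 mm and 10.7 degrees, less where a joint would pass 70% of its speed; a pose out of reach is approached as far as the arm can. A call is refused whole if a number of a shift passes 0.0625 or a number of a turn 10.7, either way. A call with a gripper value outside its range is refused whole. The fingers move at their own pace and stop on an object; "grip_force" is the grip in N (left out, the last holds). Time passes only in rows, so rows that do not move let the fingers close. It gives the time, the measured TCP pose, the force and the opening at its end, in the units of the state.
- monitor.get_obs(): the state, without advancing time (a new reading comes with each control period).
- eyes.camera(name): name is "scene" or "side" or "wrist"; returns (picture, depth): 480x640x3 uint8, red, green, blue; 480x640 float32, m along the optical axis (not along the pixel's ray), 0 where there is no reading.
- eyes.camera_params(name): a dict with "fx", "fy", "cx", "cy" (pixels), "extrinsics" (4x4, takes a point from world to camera coordinates); the wrist camera has in their place "mount" (4x4, takes a point from camera to tool coordinates, whose origin is the TCP and whose axes are the flange's). Camera axes: x right, y down, z forward; pixel columns grow to the right and rows downward; lengths in m; the calibration is good to about 2 mm. A picture is of the moment at which its call begins: read the wrist's pose just before it. camera_params takes no time and is no camera call.
- job.job_done(): hands the job in, once; it reports no verdict.
The state is a dict: "time": time; "q": joint angles; "qd": joint speeds; "joint_efforts": joint torques, N m; "ee_pos": TCP position; "tcp_rot": TCP orientation; "wrist_force": force on the tool from outside, world axes, zero at the start; "torque": the same for the moment, N m; "opening": finger opening in m.
Only numpy, scipy, OpenCV 4.12 (cv2) and the standard library are available. Lean on these libraries where they do the work, as an engineer would, in place of code of your own. Each camera call takes 0.05 s, during which the arm holds its last target.

## Task

Fit the crimping die that has one wide nest across its top into the die carrier: lay it on the carrier's open tongue and slide it, bevelled nose first, under the side lips and past the sprung ball until it clicks and is held fully home against the end stop, then let go. Leave the die with two nests where it is.

Things in the scene. Friction and masses are not known exactly. Their poses are not given: they have to be found in the camera images.
- one_nest_die: Steel crimping die to fit, 0.35-0.55 kg: flange foot 64x46x12 mm (x,y,z), on it a block 50x26 mm (x,y), 12 to 57 mm up, grasped across its 26 mm. ONE groove (nest) 18 mm wide, 10 deep, across the middle of its top along y. Origin: centre of underside; +x to the nose, whose two flange corners are bevelled (4 mm over 7). Starts upright, nose away from the robot within 46 degrees
- one_nest_notch (a point): Middle of the ball notch in the right side (-y) of the one-nest die's flange, 12 mm ahead of its origin, 6 mm above its underside: 4 mm deep, 14 mm wide at the face, 45 degree flanks. Axes as the die's
- two_nest_die: The other steel die, same foot and outer size, but with TWO grooves 13 mm wide side by side in its top. Stays where it is. Origin and axes as for the one-nest die. The two dies may have changed places
- carrier: Die carrier fixed on the bench: plate 180x92x10 mm, x -98 to +82; its +x, roughly away from the robot, runs along the channel. Origin: on the bench under the channel's centre line. Walls x -10 to +58, channel 47.5 mm wide; lips over it (24 to 30 mm above the bench) leave a 33 mm slot, so a die only goes in from the mouth. End stop, top 30 mm above the bench, face at x +58
- carrier_mouth (a point): Middle of the channel's mouth on the plate's top (the channel floor, 10 mm above the bench), 28 mm behind (-x) the carrier's origin; axes as the carrier's. Here guides stand 63 mm apart, narrowing to 47.5 mm at 18 mm farther in. From here back 70 mm the plate is bare: the tongue on which a die is laid
- carrier_home (a point): Point on the channel floor where a die's origin lies when fully home: 26 mm ahead of the carrier's origin, 10 mm above the bench; axes as the carrier's
- carrier_ball (a joint): Sprung 12 mm steel ball in the channel's right wall (-y), 39 mm ahead of the carrier's origin, 16 mm above the bench. At 0 it stands 4.5 mm out of the wall; pressed in it reads up to 0.0055 m. Spring 5 to 10 N; sliding a die past it in the oiled channel takes about 5 to 15 N. A die not yet home presses it in up to 4.5 mm; at home it springs into the notch, within 1 mm of 0
Mind the look-alikes: they are no part of the job. What is shaped like the one_nest_die but black or red is not meant.

How it is judged (in metres and radians):
At the end, for the whole second after the job is handed in: The one-nest die lies fully home in the channel (within 3 mm along and across it, within 3 mm of the floor, square to within 0.06 rad) with the ball sprung out into its notch (ball within 1.6 mm of fully out), at rest and released (x of one_nest_die in the frame of carrier_home between -0.003 and 0.003 m and y of one_nest_die in the frame of carrier_home between -0.003 and 0.003 m and z of one_nest_die in the frame of carrier_home below 0.003 m and angle between the x axis of one_nest_die and the x axis of carrier, either way round below 0.06 rad and value of joint carrier_ball below 0.0016 m and linear speed of one_nest_die below 0.01 m/s); the robot touches nothing.
It fails at once if the two-nest die is moved by more than 20 mm (distance of two_nest_die from where it was at the start of the episode above 0.02 m).
It also fails if it takes over 38 s, if anything falls off the work surface, if the arm or the gripper's body presses on something with over 40 N, if the wrist force passes 120 N, or if a joint passes its speed limit or range.

## Working session

There is one attempt and no reset: what is moved stays moved. The work goes in short steps, Python scripts to look and compute and a tool call to move; the robot and the scene stay as the last step left them, time stands still between calls to the robot, and variables do not carry over. Pictures are saved under pics/ and viewed, and the job is handed in when it is done.

Besides the shell and the picture viewer there is one more tool, called after "Request:" as a command line: name --argument value ..., lists and objects as JSON in quotes. drive_tool: Moves the arm, as the interface text tells. Its arguments: {"type":"object","properties":{"plan":{"type":"array","items":{"type":"array"}},"grip_force":{"type":"number"}},"required":["plan"]}

```bash
mkdir -p pics
cat > h.py <<'E'
import numpy as np, cv2
from workcell import monitor, eyes, job
from scipy.spatial.transform import Rotation as R
def grab(n,tag):
    o=monitor.get_obs(); im,d=eyes.camera(n); 
    cv2.imwrite(f'pics/{tag}.png',im[:,:,::-1]); np.savez(f'{tag}.npz',im=im,d=d,p=np.array(o['ee_pos']),r=np.array(o['tcp_rot']))
    return im,d,o
def T(n,o=None):
    P=eyes.camera_params(n)
    if n!='wrist': return P,np.linalg.inv(np.array(P['extrinsics']))
    W=np.eye(4);W[:3,3]=o['ee_pos'];W[:3,:3]=R.from_euler('xyz',o['tcp_rot'],degrees=True).as_matrix()
    return P,W@np.array(P['mount'])
def cloud(n,d,o=None):
    P,M=T(n,o); v,u=np.mgrid[:480,:640]
    X=np.stack([(u-P['cx'])/P['fx']*d,(v-P['cy'])/P['fy']*d,d],-1)
    return X@M[:3,:3].T+M[:3,3]
E
python3 - <<'E'
from h import *
for n in('scene','side','wrist'): im,d,o=grab(n,n+'0')
print(o)
for n in('scene','side','wrist'): print(eyes.camera_params(n))
E
```

```text
{'time': 0.1, 'q': array([-4.62936410e+01,  5.00891784e+00,  1.00399209e+01,  9.50985793e+01,
        1.49699421e-03,  8.99997820e+01]), 'qd': array([-7.27221705e-02, -5.02226435e-02,  1.17752192e-01,  6.68269925e-05,
        6.73884807e-02, -1.01377433e-02]), 'joint_efforts': array([-3.49726861e-04, -5.21560442e+01,  4.65653121e+01,  1.59906037e-02,
       -7.61157844e-05,  7.73066859e-06]), 'ee_pos': array([ 0.37991998, -0.39746527,  0.25265294]), 'tcp_rot': array([-1.79932424e+02, -1.49725027e-03,  4.37065752e+01]), 'wrist_force': array([-0.14756874, -0.1708777 , -0.00618572]), 'torque': array([-0.03957734, -0.0176437 ,  0.01616755]), 'opening': 0.08510443201757778}
{'fx': 615.7108528232711, 'fy': 615.7108528232711, 'cx': 300.70914964660363, 'cy': 246.4666344721614, 'extrinsics': array([[ 0.98029562,  0.19710064,  0.01310893, -0.49064891],
       [ 0.17090549, -0.81299121, -0.55662968, -0.27258823],
       [-0.09905462,  0.54790202, -0.8306573 ,  1.59005312],
       [ 0.        ,  0.        ,  0.        ,  1.        ]])}
{'fx': 493.65725036029596, 'fy': 493.65725036029596, 'cx': 323.28464889689616, 'cy': 238.63895604177677, 'extrinsics': array([[ 0.97653498,  0.21528443,  0.00566176, -0.45762138],
       [ 0.1489783 , -0.65631737, -0.7396303 , -0.21967439],
       [-0.15551497,  0.72311833, -0.67298957,  1.32308221],
       [ 0.        ,  0.        ,  0.        ,  1.        ]])}
{'fx': 408.8380777386766, 'fy': 408.8380777386766, 'cx': 326.7302718016403, 'cy': 244.83280270029968, 'mount': array([[ 8.40689543e-04, -9.62578076e-01, -2.71003210e-01,
         6.80309945e-02],
       [ 9.99998055e-01,  3.25679792e-04,  1.94534847e-03,
         3.91499879e-04],
       [-1.78428952e-03, -2.71004319e-01,  9.62576478e-01,
        -1.20049441e-01],
       [ 0.00000000e+00,  0.00000000e+00,  0.00000000e+00,
         1.00000000e+00]])}
```

View pics/scene0.png

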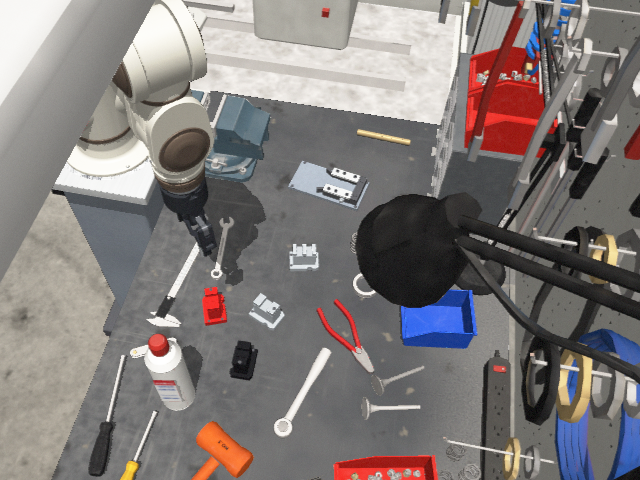

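View pics/side0.png

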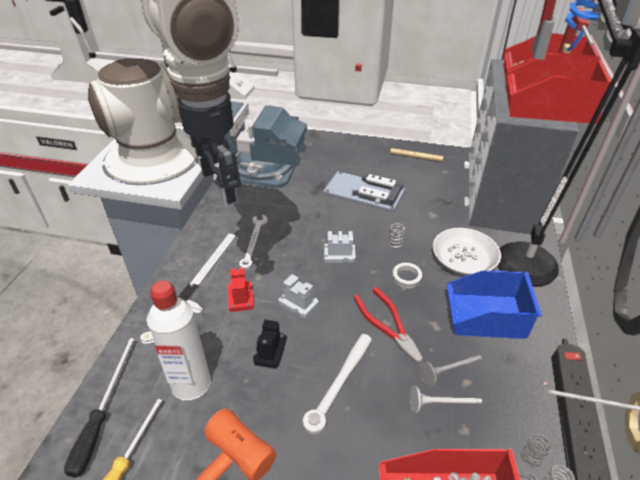

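View pics/wrist0.png

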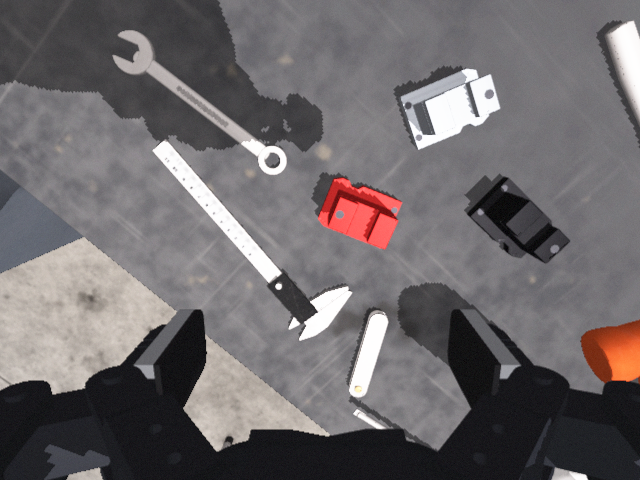

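Candidates, by scene pixel:
- Silver (304,257): its top shows three ridges, so it is the two-nest die.
- Silver (266,310): it appears to have one wide nest.
- Red (213,305) and black (243,360): look-alikes to ignore.

The carrier is at (335,185). I'll check the choice in close crops and measure it.

Run:
```python
from h import *
a=np.load('scene0.npz');b=np.load('wrist0.npz');s=np.load('side0.npz')
c=[cv2.resize(a['im'][230:340,240:340],(400,440),interpolation=2),cv2.resize(b['im'][50:160,380:515],(400,326),interpolation=2)]
c[1]=np.pad(c[1],((0,114),(0,0),(0,0)))
cv2.imwrite('pics/crop1.png',np.hstack(c)[:,:,::-1])
cv2.imwrite('pics/crop2.png',np.hstack([cv2.resize(a['im'][150:220,280:380],(400,280),interpolation=2),cv2.resize(s['im'][165:215,315:415],(400,200+80),interpolation=2)])[:,:,::-1])
o=dict(ee_pos=b['p'],tcp_rot=b['r'])
C=cloud('wrist',b['d'],o);
for (u,v) in((450,105),(485,100),(418,140),(470,60)): print('w',u,v,C[v,u])
C=cloud('scene',a['d'])
for (u,v) in((266,310),(304,257),(340,172),(350,200),(310,180),(250,340)): print('s',u,v,C[v,u])
```

```text
w 450 105 [ 0.50718749 -0.40594464  0.04603785]
w 485 100 [ 0.52476053 -0.4201053   0.05628531]
w 418 140 [ 0.47766399 -0.41344232  0.01063238]
w 470 60 [ 0.55391354 -0.39906712 -0.00087164]
s 266 310 [ 0.51347567 -0.42751034  0.05961796]
s 304 257 [ 0.5625326  -0.2747616   0.04287656]
s 340 172 [ 0.59924741 -0.00708043  0.03080569]
s 350 200 [ 0.63628818 -0.08525381  0.0277472 ]
s 310 180 [ 0.5295561  -0.02914669  0.00908746]
s 250 340 [ 0.48836936 -0.47417365  0.00382002]
```

View pics/crop1.png

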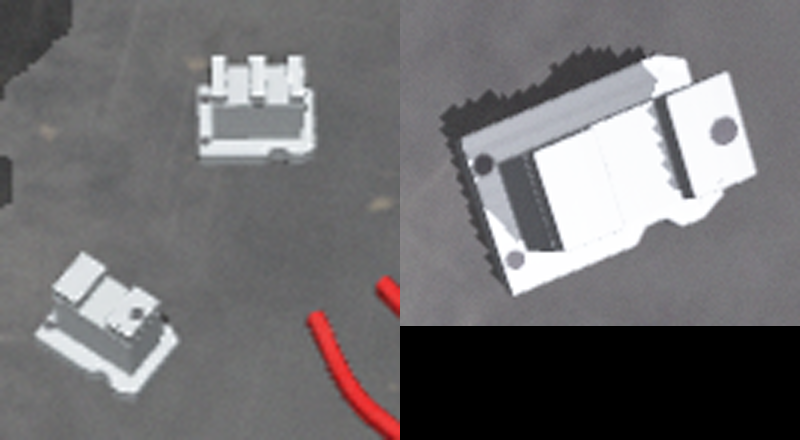

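View pics/crop2.png

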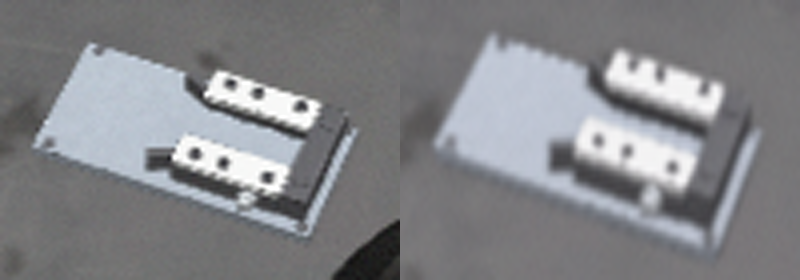

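The crops confirm the choice. The die at scene (266,310), wrist (450,105), has one wide nest, with its nose to the right and its notch on the right side. The carrier's tongue is at left and its stop at right. Next I'll measure both.

```bash
cat > m.py <<'E'
from h import *
def die(C,ctr,r=0.05):
    m=(np.hypot(C[...,0]-ctr[0],C[...,1]-ctr[1])<r)
    out={}
    for nm,lo,hi in(('top',.052,.062),('flange',.008,.016)):
        P=C[m&(C[...,2]>lo)&(C[...,2]<hi)]
        if len(P)<20: continue
        rc=cv2.minAreaRect((P[:,:2]*1000).astype(np.float32)); print(nm,len(P),'z',np.median(P[:,2]).round(4),rc)
        print(cv2.boxPoints(rc).round(1).tolist())
def carrier(C,ctr=(.6,-.04),r=.13):
    m=(np.hypot(C[...,0]-ctr[0],C[...,1]-ctr[1])<r)
    for nm,lo,hi in(('plate',.007,.013),('lips',.027,.033),('all',.007,.04)):
        P=C[m&(C[...,2]>lo)&(C[...,2]<hi)]
        if len(P)<20: continue
        rc=cv2.minAreaRect((P[:,:2]*1000).astype(np.float32)); print(nm,len(P),'z',np.median(P[:,2]).round(4),rc)
        print(cv2.boxPoints(rc).round(1).tolist())
E
python3 - <<'E'
from m import *
b=np.load('wrist0.npz');C=cloud('wrist',b['d'],dict(ee_pos=b['p'],tcp_rot=b['r']));die(C,(.507,-.413))
for n in('scene','side'):
    a=np.load(n+'0.npz');C=cloud(n,a['d']);print(n);die(C,(.507,-.413));carrier(C)
E
```

```text
top 1733 z 0.0564 ((511.1662292480469, -410.28546142578125), (26.00975227355957, 50.67168426513672), 65.99193572998047)
[[482.70001220703125, -411.8999938964844], [529.0, -432.5], [539.5999755859375, -408.70001220703125], [493.29998779296875, -388.1000061035156]]
flange 1846 z 0.0115 ((510.971923828125, -410.262939453125), (46.11360168457031, 64.34142303466797), 65.8857421875)
[[472.20001220703125, -418.20001220703125], [530.9000244140625, -444.5], [549.7999877929688, -402.3999938964844], [491.0, -376.1000061035156]]
scene
top 201 z 0.0573 ((509.2933654785156, -411.2603454589844), (28.762083053588867, 51.70295333862305), 65.4307861328125)
[[479.79998779296875, -413.6000061035156], [526.7999877929688, -435.1000061035156], [538.7999877929688, -408.8999938964844], [491.79998779296875, -387.3999938964844]]
flange 197 z 0.0121 ((509.2795715332031, -411.5851135253906), (46.27074432373047, 66.84152221679688), 68.01994323730469)
[[469.6000061035156, -420.5], [531.5999755859375, -445.5], [548.9000244140625, -402.6000061035156], [486.8999938964844, -377.6000061035156]]
plate 1131 z 0.0101 ((58
[... 1467 characters left out ...]
2)
[[477.6000061035156, -60.20000076293945], [655.0999755859375, -99.5999984741211], [676.0, -5.699999809265137], [498.3999938964844, 33.70000076293945]]
lips 455 z 0.0308 ((611.4630737304688, -38.14021301269531), (82.45238494873047, 99.2041015625), 79.55744934082031)
[[555.2000122070312, -69.69999694824219], [652.7999877929688, -87.69999694824219], [667.7000122070312, -6.599999904632568], [570.2000122070312, 11.399999618530273]]
all 1912 z 0.013 ((577.2061157226562, -33.05662536621094), (96.18525695800781, 182.7958984375), 77.48674774169922)
[[477.6000061035156, -60.20000076293945], [656.0, -99.80000305175781], [676.9000244140625, -5.900000095367432], [498.3999938964844, 33.70000076293945]]
```

Both views agree on the die: centre (511,-410) mm, heading -24°. The carrier is at about (585,-35), heading -12.5°. I'll check the neighbours for clearance, then move over the die.

Request:
drive_tool --plan '[[0.7,[0.016,-0.0018,-0.01],-9.7],[0.7,[0.016,-0.0018,-0.01],-9.7],[0.7,[0.016,-0.0018,-0.01],-9.7],[0.7,[0.016,-0.0018,-0.01],-9.7],[0.7,[0.016,-0.0018,-0.01],-9.7],[0.7,[0.016,-0.0018,-0.01],-9.7],[0.7,[0.0,0.0,-0.01],-9.6],[0.7,[0,0,0],0]]' --grip_force 40

```text
time: 1.15
ee_pos: [0.4758, -0.4081, 0.182]
tcp_rot: [-180.0, 0.1, -24.0]
wrist_force: [-0.8, 0.1, 0.4]
opening: 0.0601
```

Run:
```python
from m import *
a=np.load('scene0.npz');C=cloud('scene',a['d']);hsv=cv2.cvtColor(a['im'],cv2.COLOR_RGB2HSV)
for nm,(u,v) in dict(red=(213,305),black=(243,360)).items():
    P=C[v-28:v+28,u-20:u+20].reshape(-1,3);P=P[(P[:,2]>.006)&(P[:,2]<.07)];print(nm,P.min(0),P.max(0))
im,d,o=grab('wrist','w1');print(o['time'],o['ee_pos'],o['tcp_rot'])
die(cloud('wrist',d,o),(.511,-.410))
```

```text
red [ 0.34579511 -0.47784685  0.00606753] [ 0.43587382 -0.33908798  0.06376837]
black [ 0.43558448 -0.57919197  0.00607157] [ 0.53135251 -0.4569355   0.0653979 ]
1.15 [ 0.47576861 -0.40805851  0.18201882] [-1.79964672e+02  1.23086470e-01 -2.40207461e+01]
top 2302 z 0.0563 ((511.28607177734375, -410.3251647949219), (25.58034896850586, 50.12656021118164), 65.99935150146484)
[[483.20001220703125, -411.79998779296875], [529.0, -432.20001220703125], [539.4000244140625, -408.79998779296875], [493.6000061035156, -388.3999938964844]]
flange 2374 z 0.0113 ((511.5594787597656, -410.5101623535156), (46.06412887573242, 63.63648223876953), 65.76884460449219)
[[473.1000061035156, -418.5], [531.0999755859375, -444.6000061035156], [550.0, -402.6000061035156], [492.0, -376.3999938964844]]
```

View pics/w1.png

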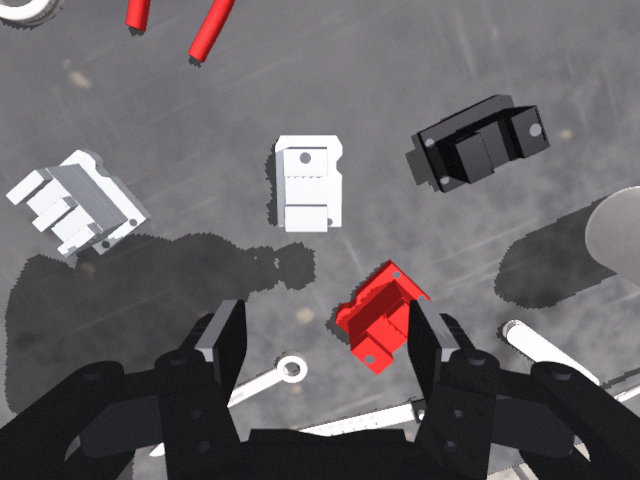

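The die is at wrist (310,185), nose up and notch to the right, with the way clear. Now I'll descend and grip.

Request:
drive_tool --plan '[[0.7,[0.018,-0.0012,-0.015],0],[0.7,[0.0175,-0.0011,-0.02],0],[0.7,[0,0,-0.03],0],[0.7,[0,0,-0.03],0],[0.7,[0,0,-0.025],0],[0.7,[0,0,-0.0135],0],[0.2,[0,0,0],0],[0.1,[0,0,0],0],[0.1,[0,0,0],0],[0.1,[0,0,0],0]]' --grip_force 50

```text
time: 2.45
ee_pos: [0.512, -0.411, 0.0508]
tcp_rot: [180.0, -0.1, -24.1]
wrist_force: [1.9, 0.9, 1.5]
opening: 0.0251
```

Request:
drive_tool --plan '[[0.1,[0,0,0],0],[0.1,[0,0,0],0]]'

```text
time: 2.7
ee_pos: [0.5121, -0.411, 0.0508]
tcp_rot: [180.0, -0.1, -24.1]
wrist_force: [2.5, 0.5, 6.0]
opening: 0.0251
```

Request:
drive_tool --plan '[[0.1,[0,0,0.02],0],[0.1,[0,0,0.04],0],[0.1,[0,0,0.04],0],[0.1,[0,0,0.03],0],[0.1,[0,0,0],0]]'

```text
time: 3.32
ee_pos: [0.512, -0.4113, 0.1828]
tcp_rot: [179.9, -0.2, -24.1]
wrist_force: [0.1, 0.5, -3.8]
opening: 0.025
```

Run:
```python
from m import *
a=np.load('scene0.npz');C=cloud('scene',a['d'])
for u,v in((410,250),(375,240),(440,220),(420,290),(480,275)): print(C[v,u])
```

```text
[ 0.72636943 -0.68160219  0.72322341]
[ 0.69497511 -0.66639593  0.70770367]
[ 0.7442196  -0.67441004  0.7634    ]
[ 0.74315091 -0.69789367  0.68612088]
[ 0.78086883 -0.71626483  0.75514692]
```

The die is held (weight about 4 N) and the lamp is far from the path. Next I'll carry it to behind the tongue.

Request:
drive_tool --plan '[[0.1,[-0.004,0.045,0],2],[0.1,[-0.004,0.045,0],2],[0.1,[-0.004,0.045,0],2],[0.1,[-0.004,0.045,0],2],[0.1,[-0.004,0.045,0],2],[0.1,[-0.004,0.045,0],1.6],[0.1,[-0.004,0.045,0],0],[0.1,[-0.004,0.045,0],0],[0.1,[0,0.035,0],0],[0.1,[0,0,0],0]]'

```text
time: 4.58
ee_pos: [0.4709, -0.0635, 0.1795]
tcp_rot: [-177.9, 0.0, -8.8]
wrist_force: [0.0, 0.0, -3.6]
opening: 0.0248
```

Run:
```python
from m import *
im,d,o=grab('wrist','w2');print(o['time'],o['ee_pos'],o['tcp_rot'])
C=cloud('wrist',d,o);carrier(C,(.58,-.035),.11)
```

```text
4.575 [ 0.47092633 -0.06353292  0.17948158] [-1.77936216e+02  4.16761526e-02 -8.77897550e+00]
plate 21554 z 0.0093 ((557.4644775390625, -27.317161560058594), (92.04612731933594, 137.42691040039062), 78.88323974609375)
[[481.20001220703125, -59.20000076293945], [616.0, -85.69999694824219], [633.7999877929688, 4.599999904632568], [498.8999938964844, 31.100000381469727]]
lips 5606 z 0.0294 ((598.3223876953125, -35.312435150146484), (76.14146423339844, 44.968116760253906), 79.012451171875)
[[569.0, -68.4000015258789], [613.0999755859375, -77.0], [627.7000122070312, -2.200000047683716], [583.5, 6.300000190734863]]
all 28333 z 0.0096 ((557.4788818359375, -27.295799255371094), (92.05327606201172, 137.41908264160156), 78.84844970703125)
[[481.20001220703125, -59.20000076293945], [616.0, -85.69999694824219], [633.7999877929688, 4.599999904632568], [499.0, 31.200000762939453]]
```

View pics/w2.png

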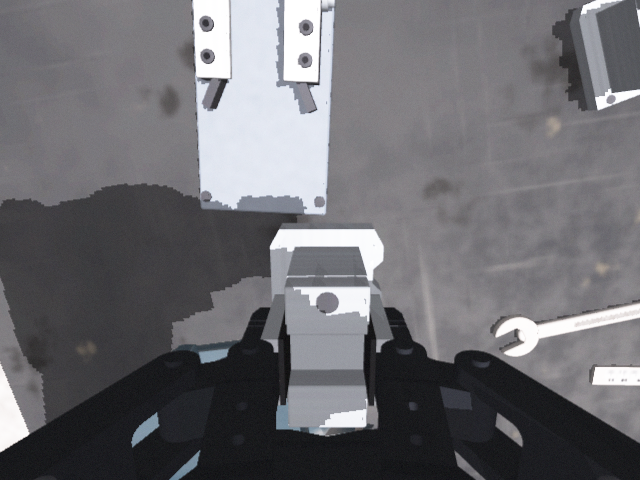

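The plate is fully in view (corners at (203,210) and (325,213)) and the lips are at top. The arm was still settling with 2° of roll, so I'll rest it and re-measure.

Request:
drive_tool --plan '[[0.1,[0,0.02,0],0],[0.1,[0,0.01,0],0],[0.1,[0,0,0],0],[0.1,[0,0,0],0]]'

```text
time: 5.12
ee_pos: [0.4689, -0.05, 0.1798]
tcp_rot: [-177.3, 0.0, -7.6]
wrist_force: [-0.3, -0.3, -2.1]
opening: 0.0251
```

Run:
```python
from m import *
im,d,o=grab('wrist','w3');print(o['time'],o['ee_pos'],o['tcp_rot'])
C=cloud('wrist',d,o);carrier(C,(.58,-.035),.11)
# held die: top & flange in tool frame
W=R.from_euler('xyz',o['tcp_rot'],degrees=True).as_matrix()
Q=(C-o['ee_pos'])@W
m=(abs(Q[...,0])<.05)&(abs(Q[...,1])<.04)
v,u=np.mgrid[:480,:640]
for lo,hi in((-.02,0),(.03,.045),(.045,.06)):
    k=m&(Q[...,2]>lo)&(Q[...,2]<hi)&(u>200)&(u<420)&(v>215)&(d>0); P=Q[k]
    if len(P)>20: print(lo,hi,len(P),np.median(P[:,2]),(P[:,:2].min(0)*1e3).round(1),(P[:,:2].max(0)*1e3).round(1),cv2.minAreaRect((P[:,:2]*1000).astype(np.float32)))
```

```text
5.125 [ 0.46892417 -0.05001359  0.17976435] [-1.77253898e+02  2.71073594e-02 -7.56312580e+00]
plate 21575 z 0.0093 ((555.9873657226562, -26.978912353515625), (91.99930572509766, 134.31137084960938), 78.86288452148438)
[[481.20001220703125, -59.099998474121094], [613.0, -85.0999984741211], [630.7999877929688, 5.199999809265137], [499.0, 31.100000381469727]]
lips 5030 z 0.0295 ((596.3343505859375, -34.92503356933594), (75.92501068115234, 41.01502227783203), 78.8284683227539)
[[568.9000244140625, -68.19999694824219], [609.0999755859375, -76.0999984741211], [623.7999877929688, -1.7000000476837158], [583.5999755859375, 6.300000190734863]]
all 27547 z 0.0096 ((555.9873657226562, -26.978912353515625), (91.99930572509766, 134.31137084960938), 78.86288452148438)
[[481.20001220703125, -59.099998474121094], [613.0, -85.0999984741211], [630.7999877929688, 5.199999809265137], [499.0, 31.100000381469727]]
-0.02 0 11969 -0.005794178948844849 [-27.4 -31.8] [24.3 26.9] ((-0.6746997833251953, 1.8619384765625), (53.310028076171875, 55.15864562988281), 49.29867172241211)
0.03 0.045 3981 0.03921440927930315 [ -0.4 -22.5] [31.  23.7] ((15.528417587280273, 0.5673942565917969), (46.22165298461914, 31.17880630493164), 89.15348815917969)
0.045 0.06 308 0.04765023481322456 [  3.3 -22.3] [31.  23.7] ((24.163726806640625, 5.441860198974609), (23.25984001159668, 50.30935287475586), 24.010475158691406)
```

View pics/w3.png

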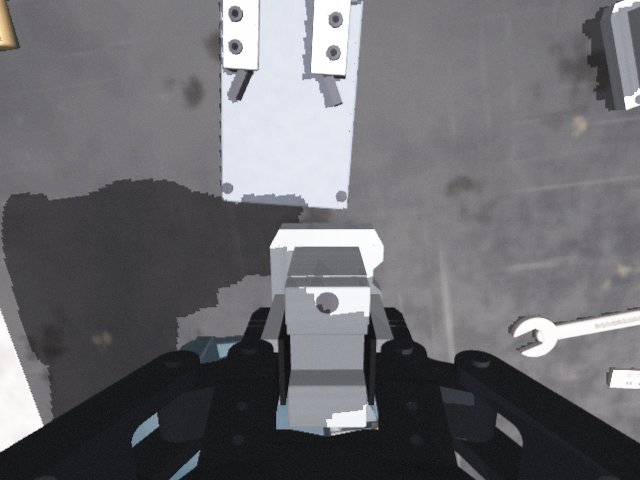

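Run:
```python
from m import *
o=monitor.get_obs()
for k in o: print(k,np.round(o[k],3))
im,d,o=grab('side','s1'); grab('scene','c1')
```

```text
time 5.175
q [ -7.62   -6.609  -9.546  87.091   2.745 179.941]
qd [ 0.012 -0.076  0.005 -0.035  0.018  0.005]
joint_efforts [ 5.4000e-02 -4.1379e+01  4.8829e+01  1.5000e-02  2.0600e-01  0.0000e+00]
ee_pos [ 0.469 -0.05   0.18 ]
tcp_rot [-1.77255e+02  2.50000e-02 -7.56100e+00]
wrist_force [-0.698  0.086 -4.135]
torque [-0.056  0.005 -0.027]
opening 0.025
```

View pics/s1.png

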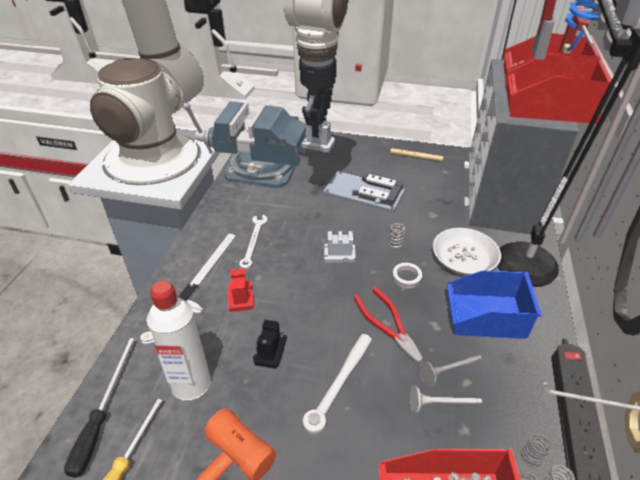

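View pics/c1.png

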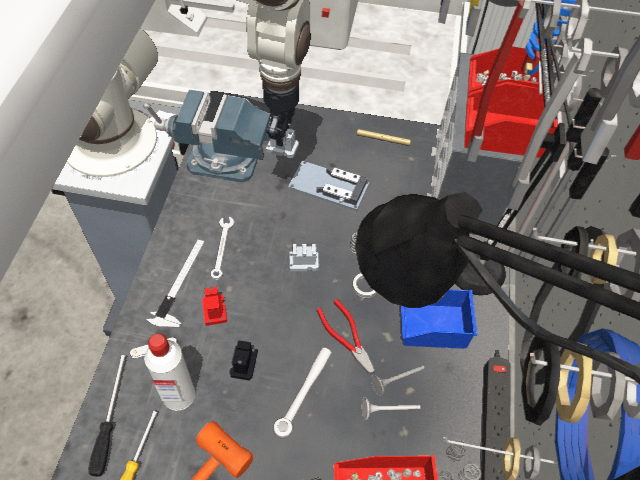

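The wrist's last joint has hit its 180° limit, which is why the tool tilted. The carrier heading isn't reachable with this grasp, only with the half-turned one. I'll lay the die loosely on the tongue at a reachable yaw and regrasp it from the other side.

Carrier pose from two looks: heading -11.1°, back-edge middle (490,-14), so origin at about (586,-33).

Request:
drive_tool --plan '[[0.1,[0,0,0],7],[0.1,[0.015,0.005,0],5],[0.1,[0.02,0.012,0],0],[0.1,[0.02,0.012,0],0],[0.1,[0,0,0],0],[0.1,[0,0,0],0]]'

```text
time: 6.02
ee_pos: [0.5235, -0.0211, 0.1796]
tcp_rot: [-177.3, 0.1, 4.5]
wrist_force: [-0.3, -0.7, -3.9]
opening: 0.0247
```

Run:
```python
from m import *
o=monitor.get_obs()
for k in o: print(k,np.round(o[k],3))
```

```text
time 6.025
q [ -3.665   0.952  -2.302  87.199   2.711 171.874]
qd [-0.434 -0.622 -0.297 -0.136 -0.02   0.161]
joint_efforts [ 4.0900e-01 -4.9162e+01  4.9011e+01 -4.0000e-03  2.2300e-01  1.2000e-02]
ee_pos [ 0.523 -0.021  0.18 ]
tcp_rot [-1.77252e+02  6.60000e-02  4.45100e+00]
wrist_force [-0.268 -0.684 -3.868]
torque [-0.083  0.019 -0.012]
opening 0.025
```

The 2.7° roll stays in the commanded pose, since rows turn only about z. I'll work around it: set the die on the tongue, regrasp half-turned to square it up, then push it home from behind with shut fingers, where the tilt has no effect. Lowering now.

Request:
drive_tool --plan '[[0.1,[-0.002,0.001,-0.03],-2],[0.1,[0,0,-0.035],-2],[0.1,[0,0,-0.03],0],[0.1,[0,0,-0.012],0],[0.1,[0,0,-0.005],0],[0.1,[0,0,-0.002],0],[0.1,[0,0,0],0],[0.1,[0,0,0],0]]'

```text
time: 7.02
ee_pos: [0.5222, -0.0199, 0.0665]
tcp_rot: [-177.3, -0.0, 0.5]
wrist_force: [-0.6, -0.0, -3.8]
opening: 0.025
```

Request:
drive_tool --plan '[[0.1,[0,0,-0.002],0],[0.1,[0,0,-0.0015],0],[0.1,[0,0,-0.001],0],[0.1,[0,0,0],0]]'

```text
time: 7.52
ee_pos: [0.522, -0.0199, 0.0615]
tcp_rot: [-177.2, 0.0, 0.4]
wrist_force: [-1.5, -0.1, -0.4]
opening: 0.0254
```

Request:
drive_tool --plan '[[0.6,[0,0,0],0],[0.7,[0,0,0],0],[0.7,[0,0,0.02],0],[0.7,[0,0,0.04],0],[0.7,[0,0,0.03],10.6],[0.7,[0,0,0],10.6],[0.7,[0,0,0],10.6],[0.7,[0,0,0],10.6],[0.7,[0,0,0],10.6],[0.7,[0,0,0],10.6]]'

```text
time: 8.78
ee_pos: [0.522, -0.0199, 0.1514]
tcp_rot: [-177.3, 0.0, 64.4]
wrist_force: [0.1, 0.2, 0.0]
opening: 0.06
```

Request:
drive_tool --plan '[[0.7,[0,0,0],10.6],[0.7,[0,0,0],10.6],[0.7,[0,0,0],10.6],[0.7,[0,0,0],10.6],[0.7,[0,0,0],10.6],[0.7,[0,0,0],10.6],[0.7,[0,0,0],10.6],[0.7,[0,0,0],10.6],[0.7,[0,0,0],10.6],[0.7,[0,0,0],10.6]]'

```text
time: 10.02
ee_pos: [0.522, -0.0199, 0.1514]
tcp_rot: [-177.2, 0.0, 170.4]
wrist_force: [-0.0, 0.2, -0.8]
opening: 0.0603
```

Run:
```python
from m import *
im,d,o=grab('wrist','w4');print(o['time'],o['ee_pos'],o['tcp_rot'],o['q'])
C=cloud('wrist',d,o);C[...,2]-=.01;die(C,(.522,-.020))
im,d,o=grab('side','s2');C=cloud('side',d);C[...,2]-=.01;die(C,(.522,-.020))
```

```text
10.025 [ 0.52198024 -0.01987543  0.15140991] [-1.77248351e+02  4.61777354e-02  1.70399867e+02] [-0.80830525  0.71894511 -5.64889771 84.00741586 -2.72635097  8.80186643]
top 3018 z 0.0564 ((519.954345703125, -19.115142822265625), (50.44647979736328, 26.035911560058594), 0.2660323679447174)
[[494.70001220703125, -6.199999809265137], [494.79998779296875, -32.29999923706055], [545.2000122070312, -32.0], [545.0999755859375, -6.0]]
flange 2893 z 0.0115 ((527.5042114257812, -27.57372283935547), (79.36128997802734, 64.1901626586914), 0.19377365708351135)
[[487.70001220703125, 4.400000095367432], [487.8999938964844, -59.79999923706055], [567.2999877929688, -59.5], [567.0999755859375, 4.699999809265137]]
top 112 z 0.0574 ((520.1030883789062, -20.423805236816406), (49.55147933959961, 30.047687530517578), 3.1741151809692383)
[[494.5, -6.800000190734863], [496.20001220703125, -36.79999923706055], [545.7000122070312, -34.099998474121094], [544.0, -4.099999904632568]]
flange 168 z 0.0126 ((527.2572631835938, -20.37532615661621), (80.17814636230469, 48.777687072753906), 2.6036548614501953)
[[486.1000061035156, 2.200000047683716], [488.29998779296875, -46.599998474121094], [568.4000244140625, -42.900001525878906], [566.2000122070312, 5.800000190734863]]
```

View pics/w4.png

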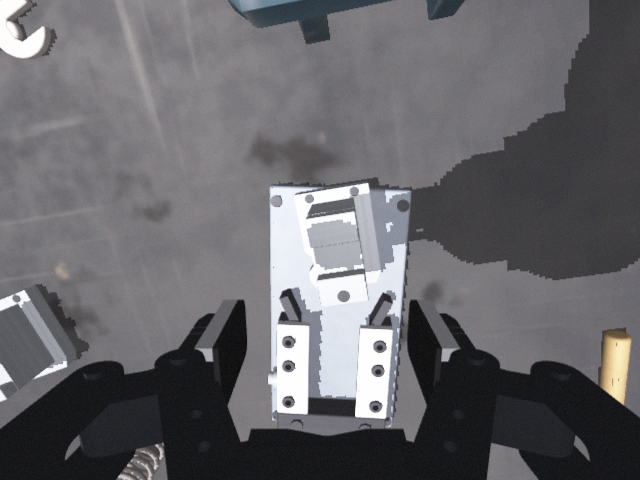

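The die rests flat on the tongue at (520,-19), heading 0.3°, and the whole carrier is in view. I'll refine the carrier pose from this picture.

Run:
```python
from m import *
b=np.load('w4.npz');o=dict(ee_pos=b['p'],tcp_rot=b['r']);C=cloud('wrist',b['d'],o)
carrier(C,(.578,-.031),.115)
im=b['im'];v,u=np.mgrid[:480,:640]
# lip inner edges: z~.03 & white; separate by y side
a=np.radians(-11.1);ex=np.array([np.cos(a),np.sin(a)]);ey=np.array([-ex[1],ex[0]])
D=C[...,:2]-np.array([.5863,-.0329]);X=D@ex;Y=D@ey
lip=(C[...,2]>.026)&(C[...,2]<.034)&(v>310)&(v<415)&(u>255)&(u<405)
for s in(-1,1):
    k=lip&(Y*s>.008)&(abs(Y)<.05)&(X>-.012)&(X<.055)
    P=C[k][:,:2]*1000;rc=cv2.minAreaRect(P.astype(np.float32));print(s,len(P),rc,'X',(X[k].min()*1e3,X[k].max()*1e3),'Y',np.percentile(Y[k]*1e3,[1,50,99]))
    for x0 in np.arange(-.008,.05,.012):
        q=k&(abs(X-x0)<.004); print(round(x0,3),np.percentile(Y[q]*1e3,[2,98]).round(2) if q.sum()>5 else None)
st=(C[...,2]>.026)&(C[...,2]<.034)&(abs(Y)<.012)&(X>.03)
print('stop',st.sum(),np.percentile(X[st]*1e3,[1,99]) if st.sum() else 0)
pl=(C[...,2]>.006)&(C[...,2]<.014)
print('plate Y',[np.percentile(Y[pl&(abs(X-x0)<.005)&(abs(Y)<.06)]*1e3,[.5,99.5]).round(2) for x0 in(-.09,-.06,-.04,-.02)], 'back X',np.percentile(X[pl&(abs(Y)<.04)]*1e3,[.1,1]))
```

```text
plate 14664 z 0.0095 ((575.43017578125, -31.052490234375), (92.08129119873047, 184.67149353027344), 78.82624816894531)
[[475.8999938964844, -58.29999923706055], [657.0999755859375, -94.0999984741211], [674.9000244140625, -3.799999952316284], [493.79998779296875, 32.0]]
lips 7608 z 0.0296 ((576.5652465820312, -31.159385681152344), (75.94065856933594, 169.61830139160156), 78.83328247070312)
[[486.0, -52.0], [652.4000244140625, -84.80000305175781], [667.0999755859375, -10.300000190734863], [500.70001220703125, 22.5]]
all 27185 z 0.0106 ((575.3291015625, -31.03253173828125), (92.08129119873047, 184.87750244140625), 78.82624816894531)
[[475.70001220703125, -58.29999923706055], [657.0999755859375, -94.0999984741211], [674.9000244140625, -3.799999952316284], [493.6000061035156, 32.0]]
-1 2774 ((602.5343627929688, -63.95009994506836), (21.25717544555664, 66.24756622314453), 78.69149780273438) X (np.float64(-11.198012000179498), np.float64(54.999642884054374)) Y [-37.79751476 -27.29397646 -16.8946231 ]
-0.008 [-37.44 -17.17]
0.004 [-37.56 -16.93]
0.016 [-37.64 -16.89]
0.028 [-37.73 -16.87]
0.04 [-37.81 -17.14]
1 2825 ((612.8936767578125, -10.604928970336914), (21.538793563842773, 66.33905792236328), 78.83309173583984) X (np.float64(-11.357185343443607), np.float64(54.96896864559077)) Y [16.3520426  26.78866421 37.38068469]
-0.008 [16.76 37.07]
0.004 [16.75 37.25]
0.016 [16.77 37.15]
0.028 [16.67 37.16]
0.04 [16.61 37.07]
stop 757 [56.83374131 73.92195843]
plate Y [array([-45.83,  45.32]), array([-45.37,  45.5 ]), array([-45.65,  45.3 ]), array([-45.95,  45.44])] back X [-101.68735614  -98.09255561]
```

Carrier: heading -11.2°, centre line confirmed to within 0.3 mm, stop and lip ends agreeing to about 1 mm. Origin is about (585.3,-33.0). Now I'll regrasp and square the die.

Request:
drive_tool --plan '[[0.7,[-0.002,0.0008,0],9.9],[0.7,[0,0,-0.03],0],[0.7,[0,0,-0.035],0],[0.7,[0,0,-0.022],0],[0.7,[0,0,-0.003],0],[0.1,[0,0,0],0],[0.1,[0,0,0],0],[0.1,[0,0,0],0],[0.1,[0,0,0],0],[0.1,[0,0,0],0]]' --grip_force 20

```text
time: 11.38
ee_pos: [0.5207, -0.019, 0.0628]
tcp_rot: [-177.3, 0.2, 179.9]
wrist_force: [-0.4, 0.8, 6.0]
opening: 0.0261
```

Request:
drive_tool --plan '[[0.1,[0,0,0.0015],0],[0.1,[0.002,-0.001,0],-5.5],[0.1,[0.002,-0.001,0],-5.6],[0.1,[0.002,-0.0005,0],0],[0.1,[0.006,-0.0012,0],0],[0.1,[0.006,-0.0011,0],0],[0.1,[0,0,0],0],[0.1,[0,0,0],0]]'

```text
time: 12.38
ee_pos: [0.5383, -0.024, 0.0629]
tcp_rot: [-177.2, 0.1, 168.9]
wrist_force: [1.1, 0.4, 2.0]
opening: 0.0257
```

Run:
```python
from m import *
im,d,o=grab('wrist','w5');print(o['time'],o['ee_pos'],o['tcp_rot'],o['wrist_force'])
C=cloud('wrist',d,o);C[...,2]-=.01;die(C,(.538,-.0237))
```

```text
12.375 [ 0.53829748 -0.02397376  0.06294037] [-1.77248883e+02  7.73387425e-02  1.68856434e+02] [1.14007877 0.43411515 1.97556808]
top 9589 z 0.0566 ((536.2714233398438, -26.72339630126953), (48.288387298583984, 56.16529083251953), 53.393497467041016)
[[499.29998779296875, -29.399999618530273], [544.4000244140625, -62.900001525878906], [573.2000122070312, -24.100000381469727], [528.0999755859375, 9.399999618530273]]
flange 4091 z 0.0116 ((523.2470703125, -22.805492401123047), (46.31195831298828, 35.5103759765625), 78.80635833740234)
[[501.29998779296875, -42.099998474121094], [536.2000122070312, -49.0], [545.2000122070312, -3.5], [510.29998779296875, 3.4000000953674316]]
```

View pics/w5.png

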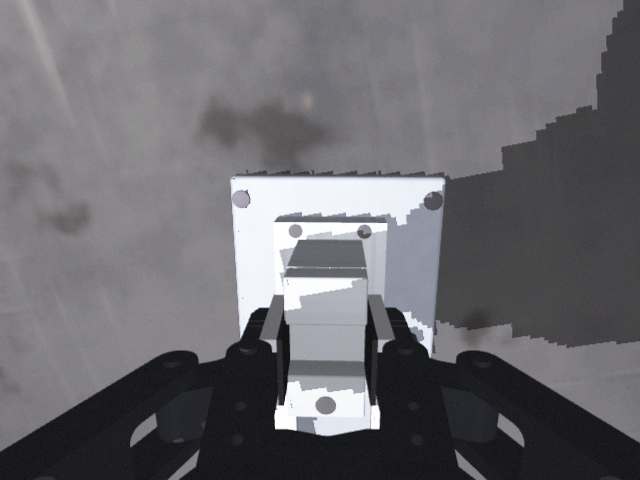

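Squared at -11.2° and lying at the mouth, with the flange about 2 mm to the right. I'll nudge it 1.5 mm, release, and go behind it with shut fingers.

Request:
drive_tool --plan '[[0.1,[0.0003,0.0016,0],0],[0.1,[0,0,-0.0005],0],[0.6,[0,0,0],0],[0.7,[0,0,0],0],[0.7,[0,0,0.03],0],[0.6,[0,0,0.03],0],[0.0,[-0.02,0.004,0],0],[0.0,[-0.0225,0.0045,0],0],[0.0,[0,0,0],0],[0.0,[0,0,0],0]]'

```text
time: 13.68
ee_pos: [0.4961, -0.0138, 0.1222]
tcp_rot: [-177.3, 0.0, 168.9]
wrist_force: [0.1, 0.1, -0.4]
opening: 0.0002
```

Run:
```python
from m import *
im,d,o=grab('wrist','w6');print(o['time'],o['ee_pos'],o['tcp_rot'],o['opening'])
C=cloud('wrist',d,o);C[...,2]-=.01;die(C,(.538,-.0237))
grab('side','s3')
```

```text
13.675 [ 0.49612046 -0.0138059   0.12223886] [-1.77253475e+02  4.95634131e-02  1.68855052e+02] 0.00015379701760156846
top 50 z 0.0566 ((559.9210205078125, -29.912382125854492), (5.7317681312561035, 3.53354549407959), 72.12258911132812)
[[557.4000244140625, -32.099998474121094], [560.7000122070312, -33.20000076293945], [562.5, -27.700000762939453], [559.0999755859375, -26.600000381469727]]
flange 2074 z 0.0115 ((526.6260986328125, -8.452693939208984), (81.1139144897461, 41.90087127685547), 47.91814422607422)
[[483.8999938964844, -24.5], [515.0, -52.599998474121094], [569.4000244140625, 7.599999904632568], [538.2999877929688, 35.70000076293945]]
```

View pics/w6.png

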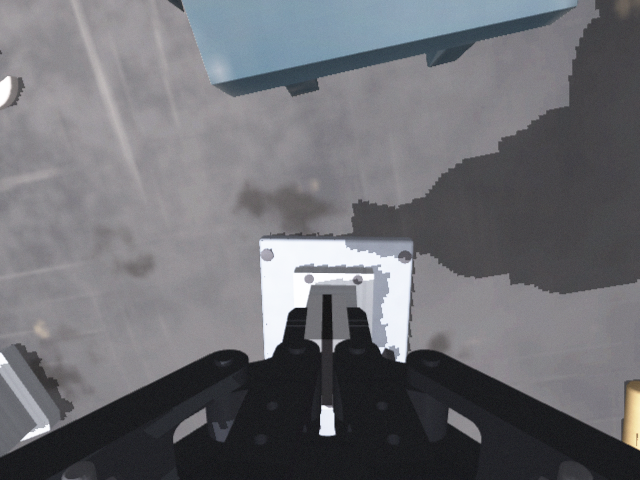

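View pics/s3.png

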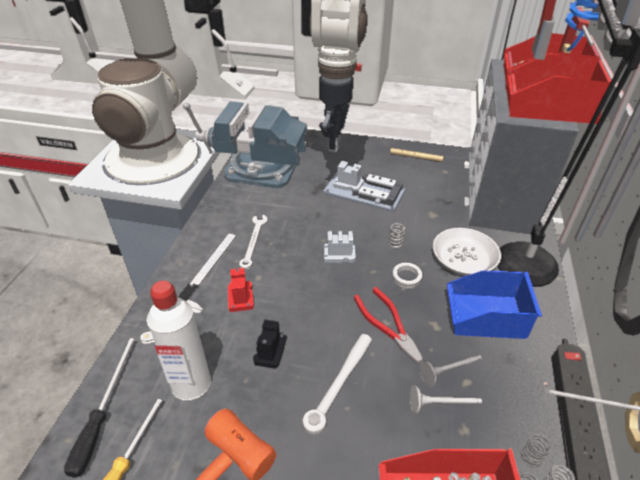

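The die sits in the mouth and the shut fingers are behind it. Lowering them and starting the push.

Request:
drive_tool --plan '[[0,[-0.0003,-0.0015,-0.03],0],[0,[0,0,-0.025],0],[0,[0,0,-0.009],0],[0,[0,0,0],0],[0,[0.0049,-0.001,0],0],[0,[0.0049,-0.001,0],0],[0,[0.0049,-0.001,0],0],[0,[0.0049,-0.001,0],0],[0,[0,0,0],0]]'

```text
time: 14.9
ee_pos: [0.5154, -0.0194, 0.0583]
tcp_rot: [-177.2, 0.0, 168.8]
wrist_force: [-0.4, -0.4, 0.8]
opening: 0.0003
```

Run:
```python
from m import *
grab('side','s4');im,d,o=grab('wrist','w7')
grab('scene','c4')
a=np.load('side0.npz')
s=np.load('s4.npz')['im'][120:215,310:415];c=np.load('c4.npz')['im'][130:225,270:375]
cv2.imwrite('pics/z4.png',cv2.resize(np.hstack([s,c]),(798,361),interpolation=2)[:,:,::-1])
```

```text
(no output)
```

View pics/z4.png

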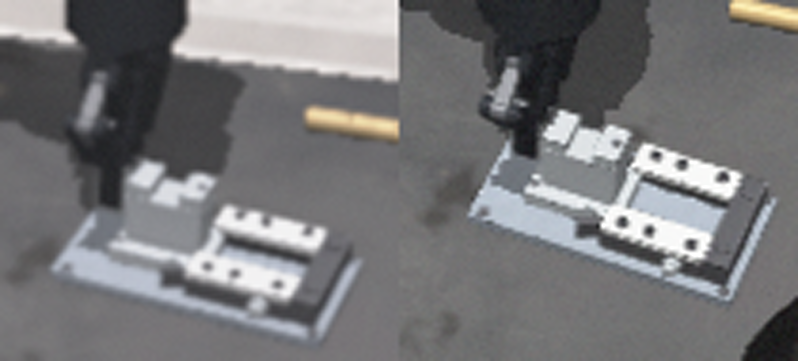

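View pics/w7.png

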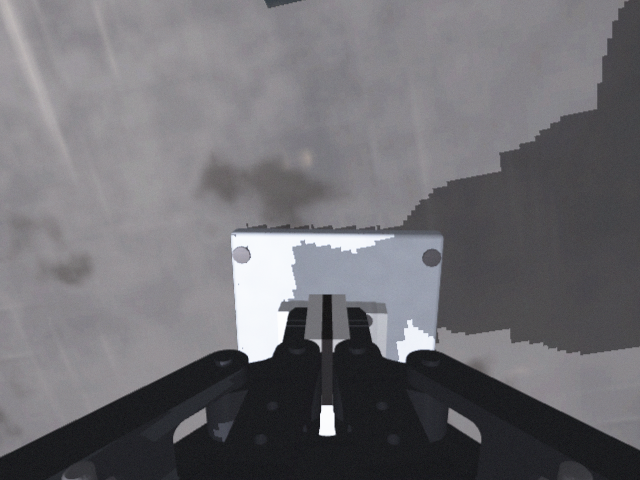

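The finger is behind the block and the die's nose is in the guides. Pushing on in checked steps.

Request:
drive_tool --plan '[[0,[0.0049,-0.001,0],0],[0,[0.0049,-0.001,0],0],[0,[0.0049,-0.001,0],0],[0,[0,0,0],0]]'

```text
time: 15.55
ee_pos: [0.5302, -0.0224, 0.0583]
tcp_rot: [-177.2, 0.0, 168.8]
wrist_force: [-0.7, 0.4, -0.4]
opening: -0.0001
```

Request:
drive_tool --plan '[[0,[0.0049,-0.001,0],0],[0,[0.0049,-0.001,0],0],[0,[0,0,0],0]]'

```text
time: 15.92
ee_pos: [0.5399, -0.0244, 0.0583]
tcp_rot: [-177.2, 0.1, 168.8]
wrist_force: [0.7, 0.3, 0.1]
opening: -0.0003
```

Run:
```python
from m import *
grab('side','s5');grab('scene','c5')
s=np.load('s5.npz')['im'][120:215,310:415];c=np.load('c5.npz')['im'][130:225,270:375]
cv2.imwrite('pics/z5.png',cv2.resize(np.hstack([s,c]),(798,361),interpolation=2)[:,:,::-1])
```

```text
(no output)
```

View pics/z5.png

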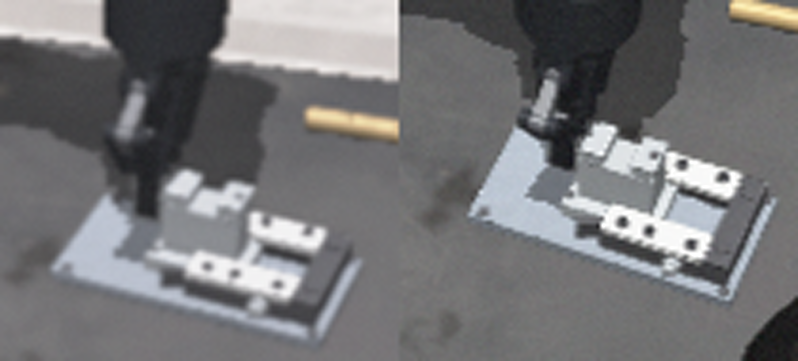

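The flange is entering under the lips with no side force. Pushing on.

Request:
drive_tool --plan '[[0,[0.0049,-0.001,0],0],[0,[0.0049,-0.001,0],0],[0,[0.0049,-0.001,0],0],[0,[0,0,0],0]]'

```text
time: 16.52
ee_pos: [0.5546, -0.0274, 0.0583]
tcp_rot: [-177.2, 0.0, 168.8]
wrist_force: [-0.1, -0.7, -0.2]
opening: 0.0001
```

Request:
drive_tool --plan '[[0,[0.0049,-0.001,0],0],[0,[0.0049,-0.001,0],0],[0,[0.002,-0.0004,0],0],[0,[0,0,0],0]]'

```text
time: 17.02
ee_pos: [0.566, -0.0298, 0.0583]
tcp_rot: [-177.2, 0.0, 168.8]
wrist_force: [-2.2, 0.1, 0.5]
opening: 0.0
```

Run:
```python
from m import *
im,d,o=grab('side','s6');C=cloud('side',d);grab('scene','c6')
s=np.load('s6.npz')['im'][120:215,310:415];c=np.load('c6.npz')['im'][130:225,270:375]
cv2.imwrite('pics/z6.png',cv2.resize(np.hstack([s,c]),(798,361),interpolation=2)[:,:,::-1])
for n,D in(('side','s6'),('scene','c6')):
    C=cloud(n,np.load(D+'.npz')['d']);a=np.radians(-11.2);ex=np.array([np.cos(a),np.sin(a)]);ey=np.array([-ex[1],ex[0]])
    D=C[...,:2]-np.array([.5853,-.033]);X=D@ex;Y=D@ey
    k=(C[...,2]>.062)&(C[...,2]<.072)&(abs(Y)<.02)&(abs(X)<.06);print(n,k.sum(),np.percentile(X[k]*1e3,[2,98]),np.percentile(Y[k]*1e3,[2,98]))
```

```text
side 156 [-26.65887993  40.98650414] [-15.31602446  13.5489765 ]
scene 144 [-20.06649255  38.88893782] [-17.52530317  12.30394984]
```

View pics/z6.png

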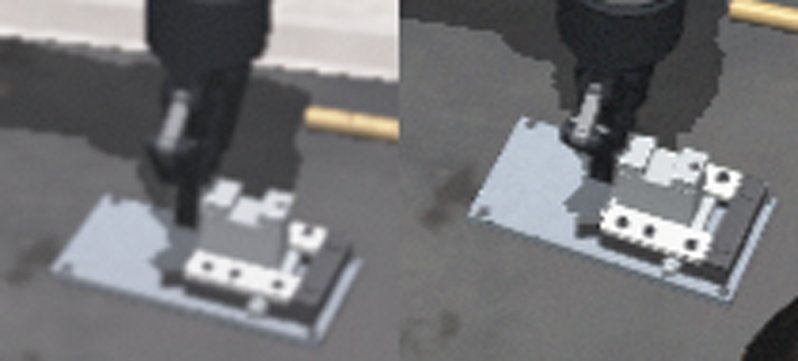

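The die is about 11 mm from home, right at the ball. Small steps now.

Request:
drive_tool --plan '[[0,[0.0029,-0.0006,0],0],[0,[0.0029,-0.0006,0],0],[0,[0.002,-0.0004,0],0],[0,[0,0,0],0]]'

```text
time: 17.62
ee_pos: [0.5743, -0.0315, 0.0584]
tcp_rot: [-177.2, 0.1, 168.8]
wrist_force: [-0.5, 0.1, 0.2]
opening: -0.0001
```

Request:
drive_tool --plan '[[0,[0.001,-0.0002,0],0],[0,[0.001,-0.0002,0],0],[0,[0,0,0],0]]'

```text
time: 18.0
ee_pos: [0.5755, -0.0315, 0.0583]
tcp_rot: [-177.3, -0.0, 168.9]
wrist_force: [-3.7, 2.6, 2.6]
opening: 0.0001
```

Request:
drive_tool --plan '[[0,[0.001,-0.0002,0],0],[0,[0.001,-0.0002,0],0],[0,[0,0,0],0]]'

```text
time: 18.38
ee_pos: [0.576, -0.0313, 0.0584]
tcp_rot: [-177.3, -0.2, 168.9]
wrist_force: [-13.1, 6.3, 9.8]
opening: -0.0006
```

```bash
cat > z.py <<'E'
from m import *
import sys
t=sys.argv[1]
im,d,o=grab('side','s'+t);grab('scene','c'+t);print(o['ee_pos'],o['wrist_force'])
s=np.load(f's{t}.npz')['im'][120:215,310:415];c=np.load(f'c{t}.npz')['im'][130:225,270:375]
cv2.imwrite(f'pics/z{t}.png',cv2.resize(np.hstack([s,c]),(798,361),interpolation=2)[:,:,::-1])
E
python3 z.py 7
```

```text
[ 0.57597934 -0.03126571  0.05840845] [-13.10471608   6.30072318   9.82707047]
```

View pics/z7.png

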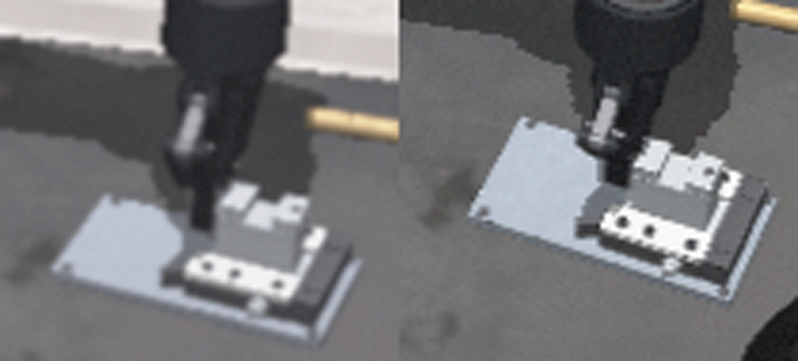

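Request:
drive_tool --plan '[[0,[0.001,-0.0002,0],0],[0,[0.001,-0.0002,0],0],[0,[0,0,0],0]]'

```text
time: 18.85
ee_pos: [0.5762, -0.0312, 0.0586]
tcp_rot: [-177.3, -0.4, 168.9]
wrist_force: [-23.7, 9.2, 16.8]
opening: 0.0001
```

The arm is now stiff at 25 N, well above the ball's 15 N, with no further travel. The die is against the stop. I'll back off, lift clear and look.

Request:
drive_tool --plan '[[0,[-0.005,0.001,0],0],[0,[-0.01,0.002,0],0],[0,[-0.015,0.003,0.02],0],[0,[-0.02,0.004,0.05],0],[0,[0,0,0.05],0],[0,[0.03,-0.006,0.04],0],[0,[0.04,-0.008,0.0],0],[0,[0.04,-0.008,0],0],[0,[0,0,0],0]]'

```text
time: 19.98
ee_pos: [0.6413, -0.0451, 0.216]
tcp_rot: [-177.2, -0.1, 168.8]
wrist_force: [0.3, -0.5, -0.1]
opening: -0.0001
```

```bash
python3 z.py 8
python3 - <<'E'
from m import *
im,d,o=grab('wrist','w8');print(o['time'],o['ee_pos'],o['tcp_rot'])
C=cloud('wrist',d,o);a=np.radians(-11.2);ex=np.array([np.cos(a),np.sin(a)]);ey=np.array([-ex[1],ex[0]])
D=C[...,:2]-np.array([.5853,-.033]);X=D@ex;Y=D@ey;z=C[...,2]
k=(abs(X-.026)<.04)&(abs(Y)<.03)&(z>.060)&(z<.073)
P=np.stack([X,Y],-1)[k]*1000
print('block',k.sum(),np.median(z[k]),cv2.minAreaRect(P.astype(np.float32)),np.percentile(P,[1,99],axis=0))
k=(X>.03)&(X<.09)&(z>.026)&(z<.034)&(abs(Y)<.016);print('stop',k.sum(),np.percentile(X[k]*1e3,[1,99]) if k.sum() else '')
for s in(-1,1):
    k=(X>-.02)&(X<.09)&(z>.026)&(z<.034)&(Y*s>.016)&(abs(Y)<.045);print('lip',s,np.percentile(X[k]*1e3,[1,99]),np.percentile(Y[k]*1e3,[1,99]))
k=(X<-.0)&(X>-.04)&(z>.018)&(z<.025)&(abs(Y)<.022);print('flange rear',k.sum(),np.percentile(X[k]*1e3,[1,99]) if k.sum() else '')
E
```

```text
[ 0.64131567 -0.04510127  0.21602608] [ 0.29814682 -0.52284706 -0.13731272]
20.075 [ 0.63950947 -0.04459403  0.21768125] [-1.77230848e+02 -2.83676719e-02  1.68833057e+02]
block 1914 0.06642583752001993 ((26.275671005249023, 0.08340835571289062), (49.748348236083984, 25.814777374267578), 0.9553787708282471) [[  1.54332954 -12.53086144]
 [ 50.72289461  12.61423657]]
stop 826 [59.87281486 75.90229738]
lip -1 [-8.56575406 75.30406984] [-37.74776418 -16.76956285]
lip 1 [-8.67269856 75.2917411 ] [16.45319957 37.44157658]
flange rear 348 [-5.62606703 -0.43606147]
```

View pics/z8.png

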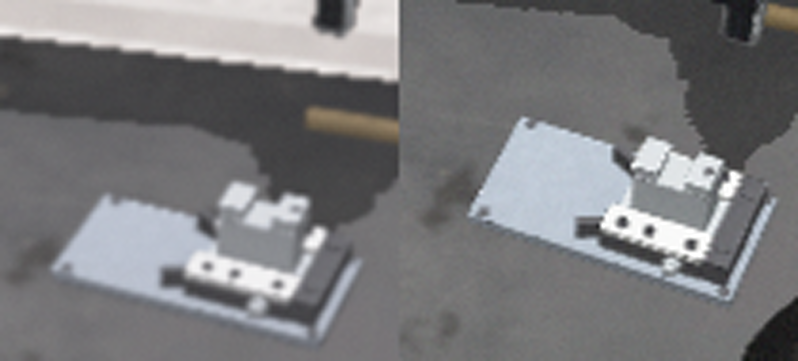

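View pics/w8.png

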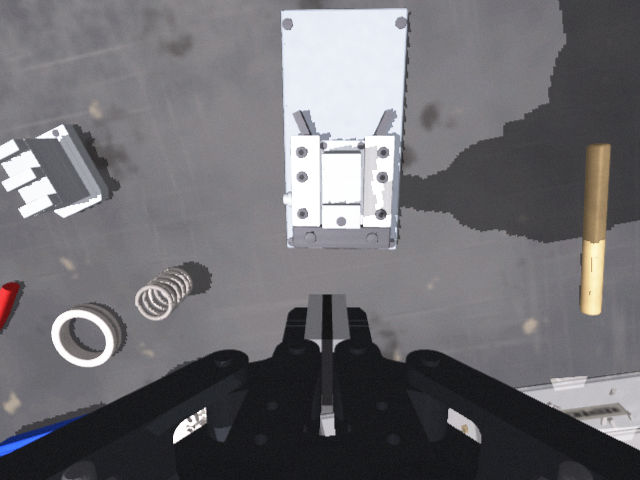

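The block reads square (1°) and centred (0.1 mm), about 1 mm from home against the lips' ends. I'll take one closer look at the gap to the stop and the ball.

Request:
drive_tool --plan '[[0,[-0.016,0.0035,-0.03],0],[0,[0,0,-0.035],0],[0,[0,0,0],0],[0,[0,0,0],0]]'

```text
time: 20.62
ee_pos: [0.6238, -0.0409, 0.1553]
tcp_rot: [-177.3, 0.1, 168.9]
wrist_force: [0.4, 0.1, 0.1]
opening: 0.0002
```

Run:
```python
from m import *
im,d,o=grab('wrist','w9');print(o['time'],o['ee_pos'],o['tcp_rot'])
C=cloud('wrist',d,o);a=np.radians(-11.2);ex=np.array([np.cos(a),np.sin(a)]);ey=np.array([-ex[1],ex[0]])
D=C[...,:2]-np.array([.5853,-.033]);X=D@ex;Y=D@ey;z=C[...,2]
k=(abs(X-.026)<.04)&(abs(Y)<.03)&(z>.063)&(z<.070)
P=np.stack([X,Y],-1)[k]*1000
print('block',k.sum(),np.median(z[k]),cv2.minAreaRect(P.astype(np.float32)))
k=(X>.052)&(X<.09)&(z>.027)&(z<.033)&(abs(Y)<.012);print('stop',k.sum(),np.percentile(X[k]*1e3,[.2,1,99,99.8]) if k.sum() else '')
for s in(-1,1):
    k=(X>-.02)&(X<.058)&(z>.027)&(z<.033)&(Y*s>.016)&(abs(Y)<.045);print('lip',s,np.percentile(X[k]*1e3,[.2,1,99]),np.percentile(Y[k]*1e3,[1,99]))
for lo,hi in((-.03,.005),(.045,.062)):
  k=(X>lo)&(X<hi)&(z>.019)&(z<.0245)&(abs(Y)<.015);print('flange',k.sum(),np.percentile(X[k]*1e3,[.5,2,98,99.5]) if k.sum() else '')
cv2.imwrite('pics/w9c.png',cv2.resize(im[100:400,180:500],(800,750))[:600,:,::-1])
```

```text
20.625 [ 0.62381886 -0.04090421  0.15534826] [-1.77264129e+02  1.47430692e-01  1.68854998e+02]
block 2982 0.0663969377457975 ((26.29180335998535, 0.2358713150024414), (50.23149871826172, 25.658246994018555), 0.5131577849388123)
stop 460 [65.0442884  65.36623528 75.53236727 75.82085839]
lip -1 [-9.52891775 -9.06480035 57.18369187] [-37.64329749 -16.57299062]
lip 1 [-9.3624423  -8.81773822 57.24997452] [16.70530243 37.67279627]
flange 624 [-5.62136595 -5.54062735  2.97901743  4.13122332]
flange 0
```

View pics/w9c.png

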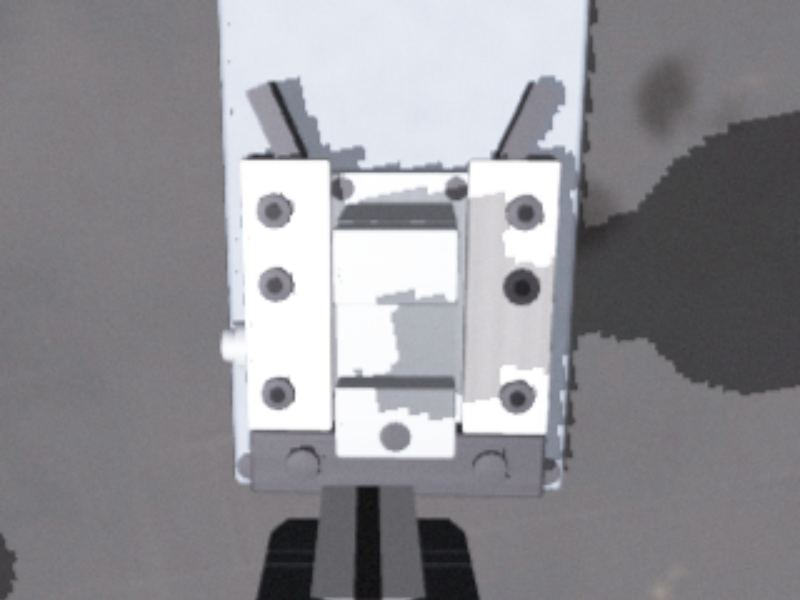

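Seen from above, the flange rear is 6.2 mm behind the carrier's origin (6.0 when home), and the die is square and centred. The arm touches nothing, so I'm handing in.

```bash
python3 -c "
from h import *
print(job.job_done())"
```

```text
the job is handed in; nothing more can be done
None
```

The one-nest die is in the carrier against the end stop and released. I handed the job in at about 20.7 s; no verdict was reported.

**What I did:** I picked the silver die with one wide nest and carried it to the carrier. There the last wrist joint reached its 180° limit, so the carrier's heading was out of reach with that grasp, and the tool kept a 2.7° tilt. I laid the die on the tongue and regrasped it a half turn round to square it. Then I slid it home by pushing from behind with the fingers shut.

**Last checks:**
- **Stop:** the push ended stiffly at about 25–30 N of wrist force, above the 5–15 N the ball needs, with almost no further travel.
- **Position:** the final close view, corrected against the lips' ends, put the die within about 0.3 mm of home along the channel. It was also about 0.2 mm off across it and square to about 0.5° (0.01 rad).
- **An earlier look disagreed slightly:** from farther off, the same measurements read the die about 1 to 1.7 mm short of home, still within the 3 mm allowed.
- **Ball:** I could not see its travel. That it sprang into the notch is inferred from the die's position.
- **Two-nest die:** I never touched it. It was still standing in the last wide view, but I did not re-measure its position.
- **Arm:** it ended clear of everything, with wrist force near zero.

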